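# Start the firing at the kiln control desk

### The job

Start the kiln firing at the grey control desk, pressing with the closed fingertips and in this order: tip the wide rocker (mains) fully over by pressing down its raised end, then tip the narrow rocker (firing mode) fully over in the same way, then press the round flat-topped button (start) right in, keep it in for at least two seconds and let it come up again. Leave the other controls (mushroom button, square key, bar-grip dial) as they are, press nothing out of turn, and do not pick up or shift any of the pottery and tools standing about.

Things in the scene. Friction and masses are not known exactly. Their poses are not given: they have to be found in the camera images.
- panel: Kiln control desk: fixed grey box, flat top 60 mm above the table. Origin on the table under the middle of its controls; x away from the robot (yaw within 0.3 rad), y left. Spans x -130..+170, y -170..+170 mm. Six controls, turned with it, in two rows (x -50, +50) of three (y -90, 0, +90 mm), in varying order; beyond x +88 mm a ledge with two small loose things
- mains_base: Frame of the wide rocker, black, 74 mm along x, 59 mm along y, side walls 10 mm high, end walls 6 mm. Origin: centre of its underside, on the desk's top; axes as the desk's
- mains (a joint): Wide (mains) rocker, pale grey, 60 mm along x, 44 mm wide, shallow V top, hinge along y 14 mm above the desk top. 0 (off): far (+x) end up, its tip 24 mm above the desk top; 0.4 rad (hard stop): far end down, that half nearly level, 13 mm above the desk top. Stays where left; 2 to 4 N near the raised end tip it. Over means above 0.3 rad
- mains_press (a point): Point on the top of the wide rocker's far, raised half, 24 mm from the hinge, midway across its width: press down here. Moves and tilts with the rocker
- mode_base: Frame of the narrow rocker, black, 74 mm along x, 39 mm along y, side walls 10 mm high, end walls 6 mm. Origin: centre of its underside, on the desk's top; axes as the desk's
- mode (a joint): Narrow (firing mode) rocker, pale grey, 60 mm long along x, 24 mm wide, otherwise as the wide one but the other way round: at 0 its near (-x, robot's side) end is up, at 0.4 rad (stop) that end is down. Same heights, 2 to 4 N, stays where it is left. Counts as over above 0.3 rad
- mode_press (a point): Point on the top of the narrow rocker's near, raised half, 24 mm from the hinge, midway across its width: press down here. Moves and tilts with the rocker
- start (a joint): Travel of the round flat-topped start button, 0 out to 0.006 m fully in; springs back. Starts to move at about 1.4 N, fully in at 4.5 N, then a hard stop. Counts as pressed beyond 0.004 m
- start_top (a point): Centre of the flat top of the start button: pale grey, 32 mm diameter, in a black round housing of 48 mm diameter and 10 mm height; top 22 mm above the desk's top when out
- stop (a joint): Travel of the mushroom-headed button, 0 out to 0.006 m in; springy. Must not be pressed (limit 0.0025 m)
- stop_top (a point): Top of the mushroom button: pale grey domed head of 44 mm diameter, top 36 mm above the desk's top. Leave alone
- test (a joint): Travel of the square key, 0 out to 0.006 m in; springy. Must not be pressed (limit 0.0025 m)
- test_top (a point): Centre of the top of the square key, pale grey, 28 mm square in a black 42 mm square housing, top 22 mm above the desk's top. Leave alone
- dial_mark (a point): Point on the rim of the round pale grey dial with a bar grip (40 mm diameter, under 50 mm high, turns easily about a vertical axis; set anywhere at the start). Leave alone: the point must not move by 5 mm
- dial_base: Base of the dial; origin at the centre of its underside on the desk's top
- test_cup: Small loose terracotta cup, 44 mm across, 42 mm high, on the desk's ledge; origin under its centre. Leave it standing
- cone_stand: Loose pale ceramic bar 30 x 90 x 12 mm with three 30 mm cones on it (42 mm high in all), on the desk's ledge; origin under its centre. Leave it standing
- grey_pot: Loose unfired dark grey pot, 84 mm across, 110 mm high, on the table left of the desk; origin under its centre. Leave it
- bowl: Loose terracotta bowl, 110 mm across, 50 mm high, on the table right of the desk; origin under its centre. Leave it
- brush: Loose brush lying on the table nearer the robot than the desk, to the left, under 30 mm high; leave it
- rib: Loose wooden rib (flat scraper) 50 x 100 x 8 mm, lying on the table right of the desk, beyond the bowl; leave it
- mallet: Loose wooden mallet lying on the table to the right of the desk, under 60 mm high; leave it

How it is judged:
On the way, in this order (a step that is already met when the one before it is completed fails the run):
1. the wide mains rocker is tipped fully over (value of joint mains above 0.3 rad), for 0.1 s.
2. then the narrow mode rocker is tipped fully over (value of joint mode above 0.3 rad), for 0.1 s.
3. then the round start button is pressed in and kept in for two seconds (value of joint start above 0.004 m and value of joint each of mains, mode above 0.3 rad), for 2 s.
4. then the start button is let out again (value of joint start below 0.001 m), for 0.1 s.
At the end, for the whole second after the job is handed in: Both rockers lie over (above 0.3 of 0.4 rad), the start, mushroom and square buttons are out (within 1 mm), the dial's mark is within 5 mm and every loose thing within 20 mm of where it began (value of joint each of mains, mode above 0.3 rad and value of joint each of start, stop, test below 0.001 m and not (distance of dial_mark from where it was at the start of the episode above 0.005 m) and not (distance of test_cup from where it was at the start of the episode above 0.02 m) and not (distance of cone_stand from where it was at the start of the episode above 0.02 m) and not (distance of grey_pot from where it was at the start of the episode above 0.02 m) and not (distance of bowl from where it was at the start of the episode above 0.02 m) and not (distance of brush from where it was at the start of the episode above 0.02 m) and not (distance of rib from where it was at the start of the episode above 0.02 m) and not (distance of mallet from where it was at the start of the episode above 0.02 m)); the robot touches nothing.
It fails at once if the narrow rocker is tipped over while the wide one is not yet over (value of joint mode above 0.2 rad and value of joint mains below 0.2 rad).
It fails at once if the start button is pressed before both rockers are over (value of joint start above 0.0025 m and value of joint any of mains, mode below 0.3 rad).
It fails at once if the mushroom button or the square key is pressed (value of joint any of stop, test above 0.0025 m).
It fails at once if the dial is turned (distance of dial_mark from where it was at the start of the episode above 0.005 m).
It fails at once if pottery or a tool standing about is pushed, lifted or carried by more than 20 mm (distance of any of test_cup, cone_stand, grey_pot, bowl, brush, rib, mallet from where it was at the start of the episode above 0.02 m).
It also fails if it takes over 45 s, if anything falls off the work surface, if the arm or the gripper's body presses on something with over 40 N, if the wrist force passes 120 N, or if a joint passes its speed limit or range.

### The arm

A 6-joint arm with a two-finger parallel gripper is mounted at the origin on the work surface. World frame = base frame: x ahead of the robot, y to its left, z up, the work surface at z = 0. Lengths are in m, angles in rad, forces in N, time in s.
With the tool pointing down it reaches from about 0.3 to 0.875 m from the base axis. Payload 6.4 kg.
Tool frame: the origin (TCP) lies on the centre line of the jaws, within the pads' length; the fingertips stand 22 mm ahead of it and the grasp point (between the pads) lies 3 mm ahead of it; z points along the fingers, y is the line along which they close (so a half turn about z gives the same grasp; the last joint's range is limited). The gripper opens to 85 mm and grips with 20 to 120 N. Pads are 22 mm wide; open, the fingers measure 114 mm over their backs; the gripper's body (76 mm by 85 mm) begins 54 mm behind the grasp point. The pads swing forward as they close: fully open they stand 13 mm farther back than shut.
Start: joints at [-1.539, 0.181, 1.607, -0, 1.354, -0.206], TCP at [0.135, -0.559, 0.253] pointing down, gripper open.
Joint ranges: [-2.99, 2.99], [-0.89, 2.07], [0.3, 2.58], [-1.14, 4.28], [0, 2.63], [-3.12, 3.12]. Speed limits (rad/s): [2.57, 2.57, 3.01, 3.14, 3.14, 3.14].

### API

Orientations are given as a rotation vector (axis times angle).
In Python, from cell import readout, capture, camera_params, order gives the robot as it stands.
- The arm moves only by the tool move_arm, never from a script. Its argument "moves" is a list of rows, each a list of 5 numbers: the finger opening in cm, from 0 to 8.54, then the shift along the tool's x, y, z in cm, then the turn about the tool's z in rad. A call has 1 to 10 rows; each row is the pose to reach, as a shift and turn from the pose commanded when the call began, along the tool's axes at that moment; what a row does not reach only later rows make up. A row lasts 1/8 s, in which the tool goes at most 62.5 mm and 10.7 degrees, less where a joint would pass 70% of its speed; a pose out of reach is approached as far as the arm can. A call with a gripper value outside its range is refused whole. The fingers move at their own pace and stop on an object; "grip_force" is the grip in N (left out, the last holds). Time passes only in rows, so rows that repeat a pose let the fingers close. It gives the time, the measured TCP pose, the force, the opening and the grip force at its end, in the units of the state.
- readout.observe(): the state, without advancing time (a new reading comes with each control period).
- capture(name): name is "side" or "top" or "wrist"; returns (picture, depth): 480x640x3 uint8, red, green, blue; 480x640 float32, m along the optical axis (not along the pixel's ray), 0 where there is no reading.
- camera_params(name): a dict with "camera_matrix" (3x3 intrinsics, pixels), "extrinsics" (4x4, takes a point from camera to world coordinates). Camera axes: x right, y down, z forward; pixel columns grow to the right and rows downward; lengths in m; the calibration is good to about 2 mm. The wrist camera is an equidistant fisheye: a pixel r from the principal point sees the ray r / f radians off the axis. A picture is of the moment at which its call begins: read the wrist's pose just before it. camera_params takes no time and is no camera call; for the wrist camera it gives the pose at the moment of the call.
- order.close_job(): hands the job in; it is judged then, once.
The state is a dict: "t": time; "joints": joint angles; "qvel": joint speeds; "joint_torque": joint torques, N m; "ee_pos": TCP position; "ee_rot": TCP orientation; "wrist_force": force on the tool from outside, world axes, zero at the start; "moment": the same for the moment, N m; "grip_width": finger opening in m; "grasp_force": force on a finger pad.
Only numpy, scipy, OpenCV 4.12 (cv2) and the standard library are available. Lean on these libraries where they do the work, as an engineer would, in place of code of your own. Each camera call takes 0.05 s, during which the arm holds its last target. There are 200 camera calls.

## Working session

There is one attempt and no reset: what is moved stays moved. The work goes in short steps, Python scripts to look and compute and a tool call to move; the robot and the scene stay as the last step left them, time stands still between calls to the robot, and variables do not carry over. Pictures are saved under pics/ and viewed, at most 10 in all, crops included, and the job is handed in when it is done.

Besides the shell and the picture viewer there is one more tool, called after ">>>" as a command line: name --pt "numbers of a row" for each row, then --argument value for the rest. move_arm: Moves the arm, as the interface text tells. Its arguments: {"type":"object","properties":{"moves":{"type":"array"},"grip_force":{"type":"number"}},"required":["moves"]}

```bash
mkdir -p pics
python3 - <<'E'
from cell import readout,capture,camera_params
import cv2,numpy as np
s=readout.observe();print(s)
for n in("top","side"):
    p,d=capture(n);cv2.imwrite(f"pics/{n}.png",p[:,:,::-1]);np.save(f"pics/{n}.npy",d)
    c=camera_params(n);print(n,c);np.savez(f"pics/{n}.npz",K=c["camera_matrix"],E=c["extrinsics"])
E
```

```text
{'t': 0.0, 'joints': array([-1.53932544e+00,  1.81566801e-01,  1.60801459e+00,  1.91960990e-05,
        1.35376612e+00, -2.06312276e-01]), 'qvel': array([ 1.30751893e-03, -1.38629083e-03,  9.19926703e-04,  1.44083800e-03,
       -3.53321678e-04,  5.78327348e-05]), 'joint_torque': array([ 1.11062029e-03, -4.44872189e+01, -3.51335227e+01, -2.11821307e-04,
        9.18759702e-03,  1.71110366e-05]), 'ee_pos': array([ 0.13543986, -0.5582979 ,  0.25236644]), 'ee_rot': array([-3.11768183e+00, -3.72415976e-01, -2.69847987e-04]), 'wrist_force': array([-0.2128517 , -0.13559601,  0.43978506]), 'moment': array([-0.0102238 , -0.03159734, -0.0290406 ]), 'grasp_force': 0.0, 'grip_width': 0.08526853551803963}
top {'camera_matrix': array([[518.98225663,   0.        , 315.19807167],
       [  0.        , 518.98225663, 248.14199646],
       [  0.        ,   0.        ,   1.        ]]), 'extrinsics': array([[-0.0170619 , -0.98161657,  0.19009947,  0.33664699],
       [-0.99956341,  0.02133273,  0.02044252, -0.09404902],
       [-0.02412205, -0.18966769, -0.98155198,  1.08370258],
       [ 0.        ,  0.        ,  0.        ,  1.        ]])}
side {'camera_matrix': array([[610.57797441,   0.        , 316.6703198 ],
       [  0.        , 610.57797441, 252.33400682],
       [  0.        ,   0.        ,   1.        ]]), 'extrinsics': array([[-0.73342808, -0.41145721,  0.54109724, -0.16610774],
       [-0.67966839,  0.43031117, -0.59403971,  0.66653032],
       [ 0.01158173, -0.80345209, -0.59525676,  0.84231575],
       [ 0.        ,  0.        ,  0.        ,  1.        ]])}
```

View pics/top.png

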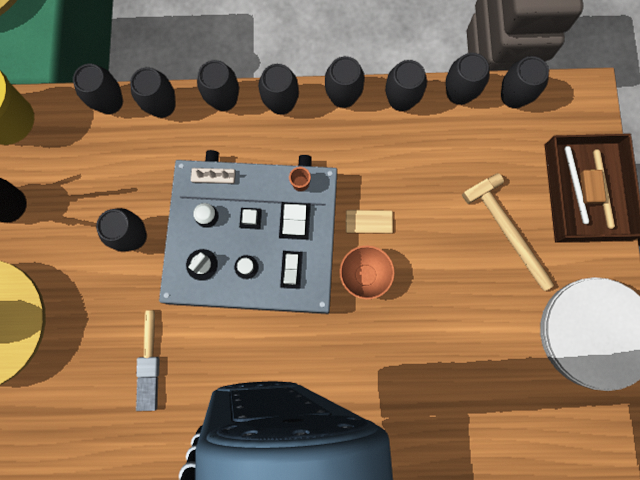

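Top view: mains is at about (294,220), mode (291,268), start (245,265), square key (250,217), mushroom (205,214) and dial (201,263). Next I enlarge the desk and measure.

```bash
cat > h.py <<'E'
import numpy as np
def load(n):
    z=np.load(f"pics/{n}.npz");return z["K"],z["E"],np.load(f"pics/{n}.npy")
def at(n,u,v,z):  # pixel ray meets height z
    K,E,d=load(n);r=E[:3,:3]@np.linalg.solve(K,[u,v,1]);o=E[:3,3];return o+r*(z-o[2])/r[2]
def dep(n,u,v):
    K,E,d=load(n);w=d[int(v)-1:int(v)+2,int(u)-1:int(u)+2];q=np.median(w[w>0]);return E[:3,:3]@(np.linalg.solve(K,[u,v,1])*q)+E[:3,3]
E
python3 - <<'E'
import cv2
from h import *
t=cv2.imread("pics/top.png")[150:320,155:345];cv2.imwrite("pics/topc.png",cv2.resize(t,None,fx=3.5,fy=3.5,interpolation=cv2.INTER_CUBIC))
for q in[(224,240),(270,240),(294,212),(294,230),(291,258),(291,278),(245,264),(250,216),(205,213)]:print(q,dep("top",*q).round(4))
E
```

```text
(224, 240) [0.5555 0.1115 0.0607]
(270, 240) [0.5533 0.0181 0.0616]
(294, 212) [ 0.6057 -0.032   0.0793]
(294, 230) [ 0.5697 -0.0314  0.0755]
(291, 258) [ 0.5133 -0.0249  0.0743]
(291, 278) [ 0.4725 -0.025   0.0814]
(245, 264) [0.5018 0.0649 0.0827]
(250, 216) [0.5986 0.0558 0.0827]
(205, 213) [0.603  0.1427 0.0972]
```

View pics/topc.png

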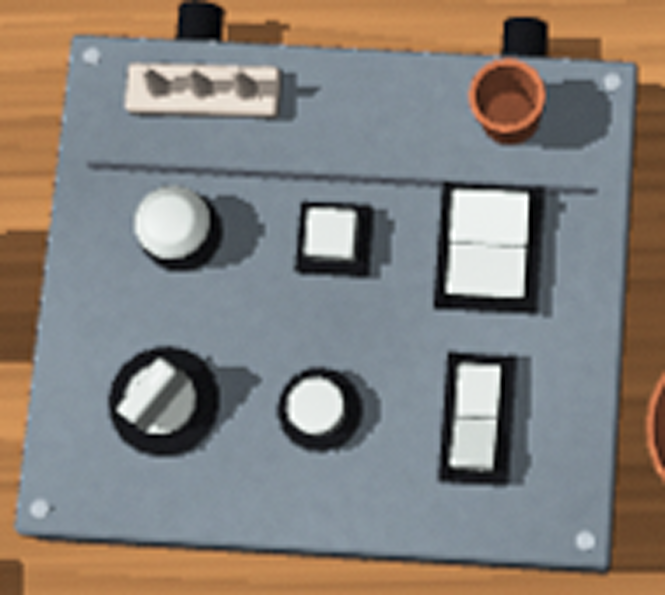

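View pics/side.png

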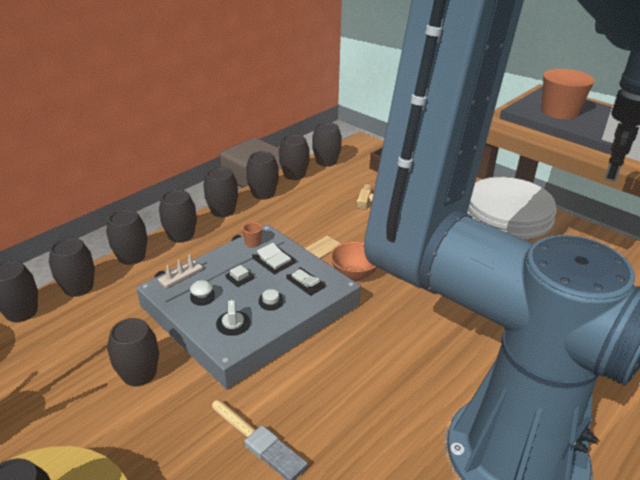

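The crop shows the mains hinge at about (488,242), the mode hinge at (478,417), the start top at (315,405), the key top at (330,233) and the mushroom top at (172,222). I fit the desk pose to these.

Run:
```python
from h import *
from cell import readout
from scipy.spatial.transform import Rotation as R
P=[((488,242),.074,(50,-90)),((478,417),.074,(-50,-90)),((315,405),.082,(-50,0)),((330,233),.082,(50,0))]
# housings (desk corners' screws skipped)
A=np.array([at("top",155+c[0]/3.5,150+c[1]/3.5,z)[:2] for c,z,_ in P]);B=np.array([p[2] for p in P])/1e3
b=B-B.mean(0);a=A-A.mean(0);th=np.arctan2((b[:,0]*a[:,1]-b[:,1]*a[:,0]).sum(),(b*a).sum())
M=np.array([[np.cos(th),-np.sin(th)],[np.sin(th),np.cos(th)]]);t=A.mean(0)-M@B.mean(0)
print("yaw",th,"org",t,"\nresid mm",((A-(B@M.T+t))*1e3).round(1))
s=readout.observe();r=R.from_rotvec(s["ee_rot"]).as_matrix();print(r.round(3),s["ee_pos"])
for n,p in dict(mains=(.073,-.09),mode=(-.073,-.09),start=(-.05,0),cup=(.13,-.09)).items():
    w=M@p+t;print(n,w.round(4),"tool dx,dy cm",((r.T@np.append(w-s["ee_pos"][:2],0))*100).round(2))
```

```text
yaw -0.07111349501854161 org [0.54811855 0.06092627] 
resid mm [[ 0.7  0. ]
 [-0.7 -0.5]
 [ 0.3  0.5]
 [-0.3 -0.1]]
[[ 0.972  0.236 -0.   ]
 [ 0.236 -0.972  0.002]
 [ 0.    -0.002 -1.   ]] [ 0.1354515  -0.55833652  0.25246783]
mains [ 0.6145 -0.034 ] tool dx,dy cm [ 58.91 -39.67   0.08]
mode [ 0.4689 -0.0237] tool dx,dy cm [ 45.   -44.11   0.09]
start [0.4982 0.0645] tool dx,dy cm [ 49.93 -51.98   0.1 ]
cup [ 0.6714 -0.0381] tool dx,dy cm [ 64.34 -37.94   0.08]
```

>>> move_arm --pt "0 3 -2 0 0" --pt "0 7 -4.7 0 0.05" --pt "0 12 -8 0 0.1" --pt "0 17 -11.5 0 0.15" --pt "0 22 -15 0 0.2" --pt "0 27 -18 0 0.25" --pt "0 32 -21.5 0 0.309" --pt "0 37 -25 0 0.309" --pt "0 42 -28.3 0 0.309" --pt "0 46 -31 0 0.309" --grip_force 20

```text
t: 1.35
ee_pos: [0.5106, -0.1471, 0.2531]
ee_rot: [-3.139, 0.11, 0.0]
wrist_force: [0.1, -0.6, -0.2]
grip_width: 0.0002
grasp_force: 0.0
```

```bash
cat > g.py <<'E'
import sys
from h import *
from cell import readout
from scipy.spatial.transform import Rotation as R
th=-.0711;M=np.array([[np.cos(th),-np.sin(th)],[np.sin(th),np.cos(th)]]);t=np.array([.5481,.0609])
s=readout.observe();r=R.from_rotvec(s["ee_rot"]).as_matrix();print(s["t"],s["ee_pos"].round(4),"yaw",np.arctan2(r[1,0],r[0,0]),s["wrist_force"].round(1),s["grip_width"])
for n,p in dict(mains=(.074,-.09),mode=(-.074,-.09),start=(-.05,0)).items():
    w=M@p+t;print(n,w.round(4),((r.T@np.append(w-s["ee_pos"][:2],0))*100).round(2))
E
python3 g.py
```

```text
1.35 [ 0.5106 -0.1471  0.2531] yaw -0.07003882760427552 [ 0.1 -0.6 -0.2] 0.00018911157276037342
mains [ 0.6155 -0.0341] [  9.68 -12.     0.  ]
mode [ 0.4679 -0.0236] [ -5.12 -12.01   0.  ]
start [0.4982 0.0645] [ -2.71 -21.01   0.  ]
```

>>> move_arm --pt "0 3 -3.5 0 0" --pt "0 6 -7.5 0 0" --pt "0 9 -11 0 0" --pt "0 9.7 -12 2 0" --pt "0 9.7 -12 6 0" --pt "0 9.7 -12 10 0" --pt "0 9.7 -12 12 0" --pt "0 9.7 -12 12 0" --pt "0 9.7 -12 12 0"

```text
t: 2.48
ee_pos: [0.6157, -0.037, 0.1348]
ee_rot: [3.139, -0.112, 0.004]
wrist_force: [0.0, 0.9, 0.9]
grip_width: -0.0003
grasp_force: 0.0
```

```bash
python3 g.py
python3 - <<'E'
from cell import capture
import cv2
p,_=capture("wrist");cv2.imwrite("pics/w1.png",p[:,:,::-1])
p,_=capture("top");cv2.imwrite("pics/t1.png",cv2.resize(p[150:320,155:345,::-1],None,fx=3.5,fy=3.5))
E
```

```text
2.475 [ 0.6157 -0.037   0.1348] yaw -0.07159170746499295 [0.  0.9 0.9] -0.0002704194891267584
mains [ 0.6155 -0.0341] [-0.04 -0.28 -0.  ]
mode [ 0.4679 -0.0236] [-14.84  -0.27  -0.03]
start [0.4982 0.0645] [-12.45  -9.28  -0.03]
```

View pics/w1.png

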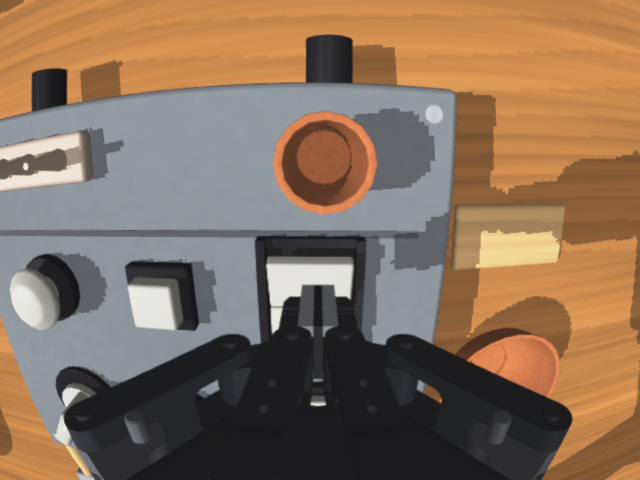

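The wrist view has the closed tips at about (318,295), over the far half of the wide rocker (centre column about 310). They are about 3 mm to the right, which I correct on the way down.

>>> move_arm --pt "0 0 -0.3 1.5 0" --pt "0 0 -0.3 2.5 0" --pt "0 0 -0.3 3 0" --pt "0 0 -0.3 3.4 0" --pt "0 0 -0.3 3.7 0" --pt "0 0 -0.3 3.9 0" --pt "0 0 -0.3 4.0 0" --pt "0 0 -0.3 4.0 0"

```text
t: 3.58
ee_pos: [0.6153, -0.0333, 0.0951]
ee_rot: [3.14, -0.111, 0.001]
wrist_force: [-3.8, 2.6, 13.1]
grip_width: 0.0001
grasp_force: 6.1
```

>>> move_arm --pt "0 0 0 0.1 0" --pt "0 0 0 0.1 0" --pt "0 0 0 -2 0" --pt "0 0 0 -5 0" --pt "0 -5 0 -6 0" --pt "0 -10 0 -6 0" --pt "0 -14.8 0 -6 0" --pt "0 -14.8 0 -5 0" --pt "0 -14.8 0 -5 0"

```text
t: 4.7
ee_pos: [0.4677, -0.0232, 0.1435]
ee_rot: [3.139, -0.112, 0.001]
wrist_force: [-0.3, 0.6, 0.3]
grip_width: -0.0
grasp_force: 0.0
```

```bash
python3 g.py
python3 - <<'E'
from cell import capture,camera_params
import cv2,numpy as np
p,d=capture("top");cv2.imwrite("pics/t2.png",cv2.resize(p[150:320,155:345,::-1],None,fx=3.5,fy=3.5))
np.save("pics/top.npy",d)
from h import *
for q in[(294,206),(294,212),(294,230),(294,234)]:print(q,dep("top",*q).round(4))
p,_=capture("wrist");cv2.imwrite("pics/w2.png",p[:,:,::-1])
E
```

```text
4.7 [ 0.4677 -0.0232  0.1435] yaw -0.0715301126801892 [-0.3  0.6  0.3] -4.5053873526825415e-05
mains [ 0.6155 -0.0341] [1.482e+01 4.000e-02 1.000e-02]
mode [ 0.4679 -0.0236] [0.02 0.04 0.  ]
start [0.4982 0.0645] [ 2.42 -8.96 -0.  ]
(294, 206) [ 0.6201 -0.0317  0.0722]
(294, 212) [ 0.6069 -0.0317  0.075 ]
(294, 230) [ 0.4766 -0.0564  0.4783]
(294, 234) [ 0.4712 -0.0565  0.4804]
```

View pics/w2.png

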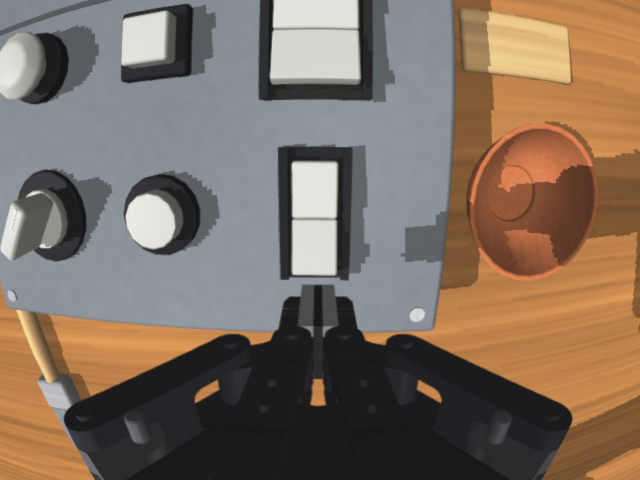

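The mains far half is now level at 73 mm, so that rocker is over. The narrow rocker sits at columns 291–337, with the tips in line at 318.

>>> move_arm --pt "0 0 0 1.5 0" --pt "0 0 0 3 0" --pt "0 0 0 3.7 0" --pt "0 0 0 4.1 0" --pt "0 0 0 4.5 0" --pt "0 0 0 4.75 0" --pt "0 0 0 4.9 0" --pt "0 0 0 4.9 0" --pt "0 0 0 4.9 0"

```text
t: 5.92
ee_pos: [0.4675, -0.0229, 0.0949]
ee_rot: [3.139, -0.112, 0.001]
wrist_force: [-3.4, 0.8, 6.5]
grip_width: 0.0002
grasp_force: 3.1
```

>>> move_arm --pt "0 0 0 0.1 0" --pt "0 0 0 0.15 0" --pt "0 0 0 0.15 0" --pt "0 0 0 -2 0" --pt "0 0 0 -5 0" --pt "0 1.2 -4.5 -5 0" --pt "0 2.4 -9 -5 0" --pt "0 2.4 -9 -4 0" --pt "0 2.4 -9 -4 0"

```text
t: 7.05
ee_pos: [0.4969, 0.0651, 0.1333]
ee_rot: [3.139, -0.11, -0.003]
wrist_force: [-0.9, -0.1, 0.1]
grip_width: 0.0004
grasp_force: 0.0
```

```bash
python3 g.py
python3 - <<'E'
from cell import capture
import cv2
p,_=capture("wrist");cv2.imwrite("pics/w3.png",p[:,:,::-1])
p,d=capture("side");cv2.imwrite("pics/s3.png",cv2.resize(p[220:390,130:370,::-1],None,fx=3,fy=3))
E
```

```text
7.05 [0.4969 0.0651 0.1333] yaw -0.0703374967667794 [-0.9 -0.1  0.1] 0.00042376300744235393
mains [ 0.6155 -0.0341] [12.53  9.06 -0.02]
mode [ 0.4679 -0.0236] [-2.27  9.05  0.01]
start [0.4982 0.0645] [ 0.14  0.05 -0.  ]
```

View pics/w3.png

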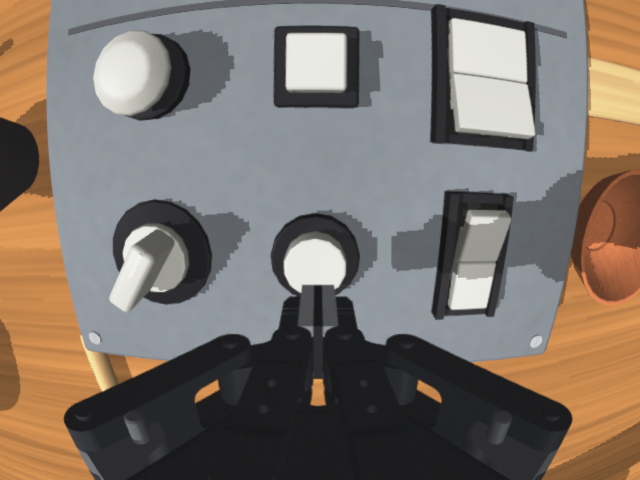

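View pics/s3.png

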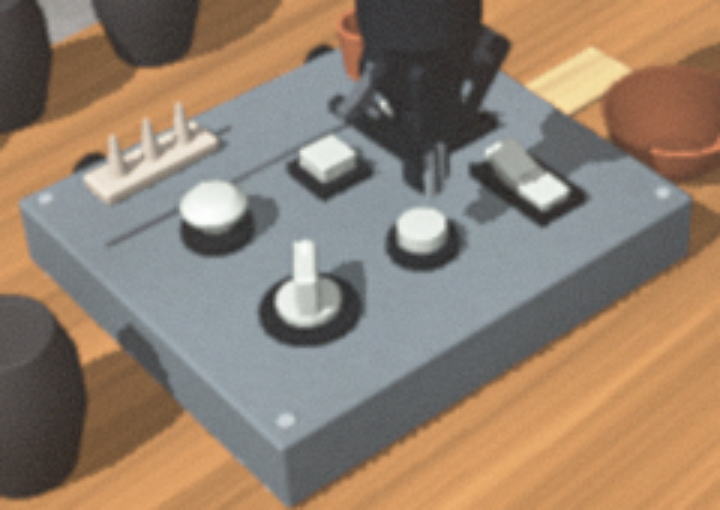

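Both rockers are over, with the narrow one's near end down. The tips stand above the start button at (318,265), so I press and hold it.

>>> move_arm --pt "0 0.1 0 1.5 0" --pt "0 0.1 0 2.5 0" --pt "0 0.1 0 3 0" --pt "0 0.1 0 3.3 0" --pt "0 0.1 0 3.5 0" --pt "0 0.1 0 3.65 0" --pt "0 0.1 0 3.65 0" --pt "0 0.1 0 3.65 0"

```text
t: 8.15
ee_pos: [0.4987, 0.0651, 0.098]
ee_rot: [3.139, -0.111, -0.0]
wrist_force: [-3.5, -1.2, 5.9]
grip_width: 0.0003
grasp_force: 2.7
```

Fully in at 5.9 N. I press slightly further, hold about 2.5 s, then release.

>>> move_arm --pt "0 0 0 0.1 0" --pt "0 0 0 0.1 0" --pt "0 0 0 0.1 0" --pt "0 0 0 0.1 0" --pt "0 0 0 0.1 0" --pt "0 0 0 0.1 0" --pt "0 0 0 0.1 0" --pt "0 0 0 0.1 0" --pt "0 0 0 0.1 0" --pt "0 0 0 0.1 0"

```text
t: 9.4
ee_pos: [0.4988, 0.0651, 0.0979]
ee_rot: [3.139, -0.111, -0.0]
wrist_force: [-7.2, -1.7, 13.3]
grip_width: 0.0
grasp_force: 6.8
```

>>> move_arm --pt "0 0 0 0 0" --pt "0 0 0 0 0" --pt "0 0 0 0 0" --pt "0 0 0 0 0" --pt "0 0 0 0 0" --pt "0 0 0 0 0" --pt "0 0 0 0 0" --pt "0 0 0 0 0" --pt "0 0 0 0 0" --pt "0 0 0 0 0"

```text
t: 10.65
ee_pos: [0.4988, 0.0651, 0.0979]
ee_rot: [3.139, -0.111, -0.0]
wrist_force: [-8.1, -1.7, 14.1]
grip_width: -0.0
grasp_force: 6.8
```

>>> move_arm --pt "0 0 0 0 0" --pt "0 0 0 0 0" --pt "0 0 0 0 0" --pt "0 0 0 -2 0" --pt "0 0 0 -5 0" --pt "0 0 0 -10 0" --pt "0 0 0 -12 0" --pt "0 0 0 -12 0" --pt "0 0 0 -12 0"

```text
t: 11.78
ee_pos: [0.4982, 0.0653, 0.2155]
ee_rot: [-3.139, 0.112, 0.002]
wrist_force: [0.8, 0.3, 0.2]
grip_width: -0.0
grasp_force: 0.0
```

```bash
python3 g.py
python3 - <<'E'
from cell import capture
import cv2
p,_=capture("wrist");cv2.imwrite("pics/w4.png",p[:,:,::-1])
E
```

```text
11.775 [0.4982 0.0653 0.2155] yaw -0.07118274731113097 [0.8 0.3 0.2] -2.8938965187080534e-05
mains [ 0.6155 -0.0341] [12.41  9.08 -0.02]
mode [ 0.4679 -0.0236] [-2.39  9.08  0.  ]
start [0.4982 0.0645] [ 0.01  0.08 -0.  ]
```

View pics/w4.png

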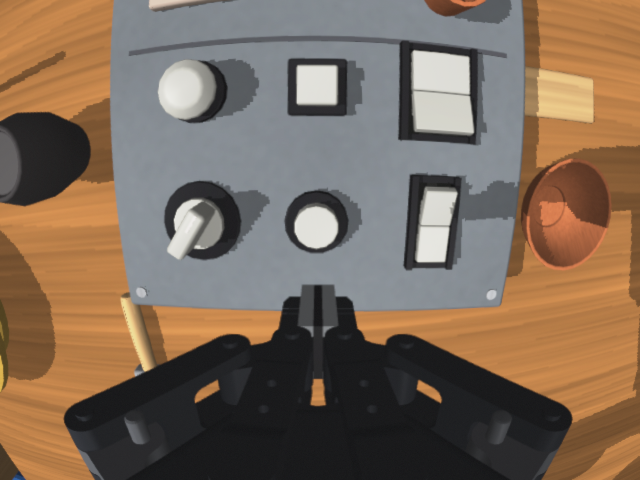

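The start button is out again at (316,226), both rockers lie over, and everything else in view is undisturbed.

```bash
python3 -c "
from cell import order;print(order.close_job())"
```

```text
the job is handed in; nothing more can be done
None
```

The firing was started in order (mains over, mode over, start held in for over two seconds and released) and the job is handed in at about 12 s; the hand-in returned no verdict, but the last wrist picture showed both rockers over, start out and nothing in view disturbed.

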